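# Clamp the tilting stage and hold a slide carrier flush on it

## Robot

A 6-joint arm with a two-finger parallel gripper is mounted at the origin on the work surface. World frame = base frame: x ahead of the robot, y to its left, z up, the work surface at z = 0. Lengths are in m, angles in rad, forces in N, time in s.
With the tool pointing down it reaches from about 0.375 to 0.9 m from the base axis. Payload 3.1 kg.
Tool frame: the origin (TCP) lies on the centre line of the jaws, within the pads' length; the fingertips stand 25 mm ahead of it and the grasp point (between the pads) lies 6 mm ahead of it (manip.tip_extent is the distance from the TCP to the fingertips, in m); z points along the fingers, y is the line along which they close (so a half turn about z gives the same grasp; the last joint's range is limited). The gripper opens to 85 mm and grips with 20 to 120 N. Pads are 22 mm wide; open, the fingers measure 114 mm over their backs; the gripper's body (76 mm by 85 mm) begins 54 mm behind the grasp point. The pads swing forward as they close: fully open they stand 13 mm farther back than shut.
Start: joints at [1.071, 0.527, 1.433, -0, 1.181, -0.178], TCP at [0.197, 0.593, 0.256] pointing down, gripper open.
Joint ranges: [-3.08, 3.08], [-0.75, 2.2], [0.22, 2.44], [-1.43, 4.57], [0, 2.65], [-2.85, 2.85]. Speed limits (rad/s): [2.79, 2.79, 3.14, 3.14, 3.14, 3.14].

## Interface

Orientations are given as a unit quaternion [x, y, z, w].
In Python, from station import readout, imaging, order, manip gives the robot as it stands.
- The arm moves only by the tool move_arm, never from a script. Its argument "rows" is a list of rows, each a list of 7 numbers: the turn, a rotation vector about the tool's x, y, z in degrees, then the shift along the tool's x, y, z in mm, then the closure, from 0 (fully open) to 1 (shut). A call has 1 to 12 rows; each row is the pose to reach, as a shift and turn from the pose commanded when the call began, along the tool's axes at that moment; what a row does not reach only later rows make up. A row lasts 1/12 s, in which the tool goes at most 41.7 mm and 7.16 degrees, less where a joint would pass 70% of its speed; a pose out of reach is approached as far as the arm can. A call with a gripper value outside its range is refused whole. The fingers move at their own pace and stop on an object; "squeeze" is the grip in N (left out, the last holds). Time passes only in rows, so rows that repeat a pose let the fingers close. It gives the time, the measured TCP pose, the force, the opening and the grip force at its end, in the units of the state.
- readout.sense(): the state, without advancing time (a new reading comes with each control period).
- imaging.snapshot(name): name is "scene" or "top" or "wrist"; returns a dict with "img" (480x640x3 uint8, red, green, blue), "z_map" (480x640 float32, m along the optical axis (not along the pixel's ray), 0 where there is no reading), "fovy" (degrees; the focal length in pixels is half the picture's height over the tangent of half this angle, whatever the lens; pixels are square), "cx", "cy" (the principal point, pixels), "rvec" (rotation vector, rad) and "tvec" (3), from world to camera coordinates, as OpenCV has them. Camera axes: x right, y down, z forward; pixel columns grow to the right and rows downward; lengths in m; the calibration is good to about 2 mm. A picture is of the moment at which its call begins.
- order.sign_off(): hands the job in; it is judged then, once.
The state is a dict: "t": time; "q": joint angles; "qd": joint speeds; "tau": joint torques, N m; "tcp_pos": TCP position; "tool_rot": TCP orientation; "force": force on the tool from outside, world axes, zero at the start; "ft_torque": the same for the moment, N m; "finger_gap": opening from 0.0 (shut) to 1.0 (fully open); "gripper_force": force on a finger pad.
Only numpy, scipy, OpenCV 4.12 (cv2) and the standard library are available. Lean on these libraries where they do the work, as an engineer would, in place of code of your own. Each camera call takes 0.05 s, during which the arm holds its last target. There are 200 camera calls.

## Task

First turn the vise's crank handle, over the top and away from you, until the jaw has firmly clamped the tilting stage that stands loose between the jaws. Then pick up the slide carrier by its upright fin, tilt it to the slope of the stage's face, lay it flush and centred on the face with its length running up the slope, and keep it pressed there with a light, steady push, as while an adhesive sets: finish while still gripping and pressing it, do not let go. Leave the other lab ware where it stands.

Things in the scene. Friction and masses are not known exactly. Their poses are not given: they have to be found in the camera images.
- vise: grey bench vise fixed to the bench, base 110 (x) x 215 (y, -85 to +130) x 22 mm. Origin: underside of the base, below where the stage stands. y = screw axis, crank at the +y end, axis 50 mm above the bench; x points away from the robot at yaw 0. Fixed jaw face at y = -28 mm; jaw tops 60 mm above the bench, bearing block at y 100 to 124 mm 68 mm high.
- vise_jaw: spring-backed steel plate of the moving jaw, 100 x 8 x 34 mm high. Origin: bench level, below the middle of its clamping face; axes as the vise's. It moves towards the vise's -y, 5.73 mm per radian of the crank, and yields about 8 N per mm once it presses on the stage.
- crank (a joint): crank angle (rad): 0 fully open, starts at 0 to 0.9, grows as the jaw closes. Handle angle from the top of its circle = value - 2.0, positive to the vise's +x: at 0 below level on the -x side, 2.0 on top, 2.4 just past the top. The jaw meets the stage at about 2.4; at about 2.6 it is firmly clamped; end stop 3.2. Screw friction: about 6 N at the handle; it stays where left.
- crank_grip (a point): middle of the crank's light wooden handle sleeve, which turns freely on its pin: a cylinder 14 mm thick, 46 mm long, parallel to the vise's y axis, 40 mm from the screw axis, 164 mm from the vise's origin along its y. It can be pinched from above all the way over the top.
- stage: tilting sample stage standing loose on the vise's base: aluminium block 70 (x) x 40 (y, across the jaws) x 50 mm high, carrying a sloped plate. Origin: centre of the block's underside, 22 mm above the bench. Its x axis points up the slope's direction, its y across the jaws. 2 to 5 mm off the fixed jaw at first; clamping pushes it against the fixed jaw.
- stage_plate (a joint): slope of the stage's plate above level (rad), 0.2 to 0.45, different every time, locked by a very stiff hinge. The low edge is towards the vise's -x side (the robot).
- stage_face (a point): centre of the upper face of the stage's plate, a plain flat 88 mm (up the slope) x 60 mm wide, 8 mm thick; x points up the slope, y across, z out of the face. About 90 to 110 mm above the bench.
- slide: slide carrier lying on the bench: flat aluminium plate 76 (x) x 34 (y) x 6 mm with two small glass windows, and in its middle an upright white fin to hold it by, 26 mm along x, 10 mm thick along y, from 6 to 44 mm above the underside. Mass about 0.1 kg. Origin: centre of the underside, z up through the fin.
- flask: conical glass flask, 76 mm wide, 120 high. Origin: centre of its underside. To be left where it is.
- mortar: white bowl (mortar), 90 mm wide, 50 high. Origin: centre of its underside. To be left where it is.
- petri_dish: clear closed dish, 90 mm wide, 14 high. Origin: centre of its underside. To be left where it is.
- pen: grey pen lying down, 130 mm long, 10 thick. Origin: centre of its underside. To be left where it is.
Mind the look-alikes: they are no part of the job. What is shaped like the slide but blue or pink is not meant.

How it is judged:
By the outcome, as a careful person would: the job done as asked, in the order asked, and still so for the second after the job is handed in, while the arm keeps its last pose, push and grip.
It also fails if it takes over 51 s, if anything falls off the work surface, if the arm or the gripper's body presses on something with over 40 N, if the wrist force passes 120 N, or if a joint passes its speed limit or range.

## Working session

There is one attempt and no reset: what is moved stays moved. The work goes in short steps, Python scripts to look and compute and a tool call to move; the robot and the scene stay as the last step left them, time stands still between calls to the robot, and variables do not carry over. Pictures are saved under pics/ and viewed, at most 10 in all, crops included, and the job is handed in when it is done.

Besides the shell and the picture viewer there is one more tool, called after "Call:" as name(argument=value, ...), one argument or row to a line, values as JSON. move_arm: Moves the arm, as the interface text tells. Its arguments: {"type":"object","properties":{"rows":{"type":"array"},"squeeze":{"type":"number"}},"required":["rows"]}

```bash
mkdir -p pics; ls; cat > h.py <<'E'
import numpy as np, cv2, sys
sys.path.insert(0,'.')
from scipy.spatial.transform import Rotation as R
from station import readout, imaging, order, manip
def cam(n):
    s=imaging.snapshot(n); s['R']=R.from_rotvec(np.ravel(s['rvec'])).as_matrix(); s['t']=np.ravel(s['tvec'])
    s['f']=240/np.tan(np.radians(s['fovy'])/2); return s
def cloud(s):
    v,u=np.mgrid[:480,:640]; z=s['z_map']
    p=np.stack([(u-s['cx'])/s['f']*z,(v-s['cy'])/s['f']*z,z],-1)
    P=(p-s['t'])@s['R']; P[z==0]=np.nan; return P
def ray(s,u,v,h):
    d=np.array([(u-s['cx'])/s['f'],(v-s['cy'])/s['f'],1])@s['R']; c=-s['t']@s['R']
    return c+d*(h-c[2])/d[2]
def proj(s,P):
    c=np.atleast_2d(P)@s['R'].T+s['t']; return np.c_[c[:,0]/c[:,2]*s['f']+s['cx'],c[:,1]/c[:,2]*s['f']+s['cy']]
def save(n,im): cv2.imwrite('pics/'+n+'.png',im[:,:,::-1])
E
python3 - <<'E'
from h import *
import pickle
d={}
for n in ['scene','top','wrist']:
    d[n]=cam(n); save(n+'0',d[n]['img']); s=d[n]; print(n,s['fovy'],s['cx'],s['cy'],-s['t']@s['R'],(s['z_map']>0).mean())
pickle.dump(d,open('d0.pkl','wb'))
print(readout.sense(), manip.tip_extent, dir(manip))
E
```

```text
pics
scene 50.51198098143257 319.43451451523646 246.1561822925601 [ 1.07494169 -0.49704626  0.9308358 ] 0.996083984375
top 55.10183272938538 316.61968698401887 237.77511411538234 [ 0.52534553 -0.08433287  0.89382892] 0.9959928385416666
wrist 70.45114251515001 323.54411015063886 230.15200127306375 [0.1238933  0.61669336 0.37303032] 0.9960384114583334
{'t': 0.15, 'q': array([ 1.07149157e+00,  5.28277774e-01,  1.43356765e+00,  4.94834908e-05,
        1.18140371e+00, -1.78491627e-01]), 'qd': array([-1.01536669e-03, -3.44696969e-03, -2.59865476e-03,  2.96937741e-04,
       -8.72871204e-06,  7.10361169e-04]), 'tau': array([ 6.25929260e-05, -4.42743731e+01, -1.78276581e+01, -2.73921414e-04,
        5.59602398e-03, -1.18828834e-05]), 'tcp_pos': array([0.19680577, 0.59269475, 0.25555576]), 'tool_rot': array([ 1.59728802e-01,  9.87160586e-01, -7.73526120e-04, -2.96927924e-04]), 'force': array([-0.12442745, -0.14543553, -0.21716329]), 'ft_torque': array([ 0.0019846 , -0.00077395,  0.02043985]), 'gripper_force': 0.0, 'finger_gap': 1.0031825365923486} 0.025 ['PlanningError', '__class__', '__delattr__', '__dict__', '__dir__', '__doc__', '__eq__', '__format__', '__ge__', '__getattribute__', '__getstate__', '__gt__', '__hash__', '__init__', '__init_subclass__', '__le__', '__lt__', '__module__', '__ne__', '__new__', '__reduce__', '__reduce_ex__', '__repr__', '__setattr__', '__sizeof__', '__str__', '__subclasshook__', '__weakref__', 'tip_extent']
```

View pics/scene0.png

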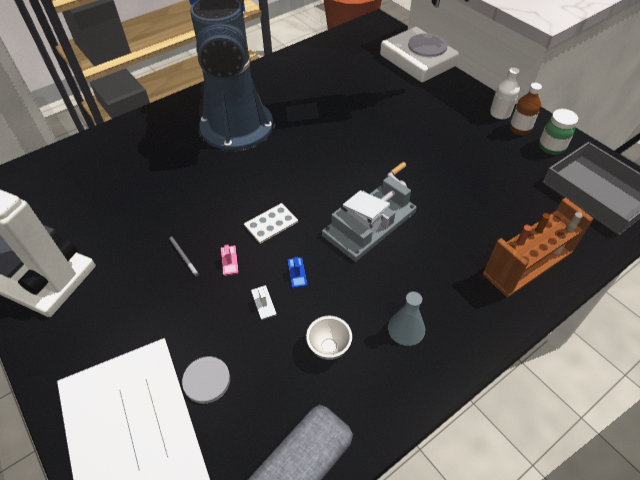

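View pics/top0.png

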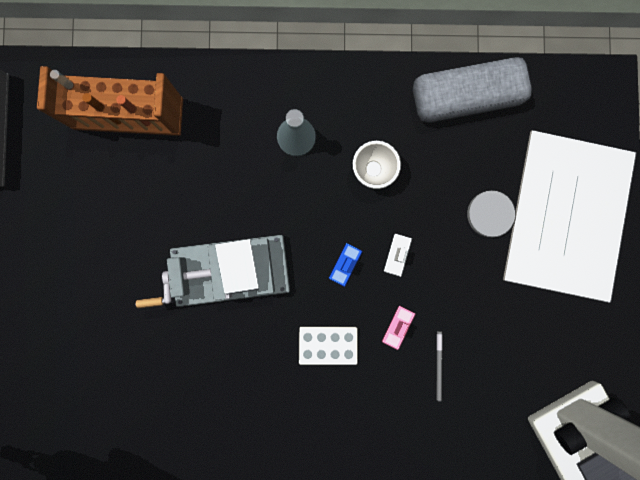

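The top view shows the vise at about (228,270) with its orange handle at (150,303). The white slide is at (398,255), between the blue (345,265) and pink (398,328) look-alikes. The mortar is at (376,165) and the flask at (296,133).

```bash
python3 - <<'E'
from h import *
import pickle
d=pickle.load(open('d0.pkl','rb'))
def rect(P2): 
    r=cv2.minAreaRect((P2*1000).astype(np.float32)); return np.round(cv2.boxPoints(r),1).tolist(), np.round(r[0],1), np.round(r[1],1), r[2]
for n in ['top','scene']:
    s=d[n]; P=cloud(s); im=s['img'].astype(int); hsv=cv2.cvtColor(s['img'],cv2.COLOR_RGB2HSV); H,S,V=[hsv[...,i].astype(int) for i in range(3)]
    z=P[...,2]
    print(n,'bench z',np.nanmedian(z[300:320,200:290]) if n=='top' else np.nanmedian(z[190:220,150:200]))
    roi=(np.abs(P[...,0]-0.53)<0.12)&(np.abs(P[...,1]-0.1)<0.2) if False else None
    # plate: white, z .07-.12
    m=(S<40)&(V>150)&(z>0.075)&(z<0.13)
    k,l,st,c=cv2.connectedComponentsWithStats(m.astype(np.uint8))
    for i in range(1,k):
        if st[i,4]>300:
            q=P[l==i]; c0=np.median(q,0); q=q[np.linalg.norm(q-c0,axis=1)<0.07]
            A=np.c_[q[:,:2],np.ones(len(q))]; co=np.linalg.lstsq(A,q[:,2],rcond=None)[0]; res=q[:,2]-A@co
            nn=np.array([-co[0],-co[1],1]); nn/=np.linalg.norm(nn)
            print('plate',c[i],st[i,4],'mean',q.mean(0),'n',nn,'slope',np.arccos(nn[2]),'yaw up',np.degrees(np.arctan2(-nn[1],-nn[0])),'res',res.std(),rect(q[:,:2]))
    # slide white near
    m=(S<45)&(V>110)&(P[...,0]>0.45)&(P[...,0]<0.65)&(P[...,1]>-0.35)&(P[...,1]<-0.12)&(z<0.06)
    m=cv2.morphologyEx(m.astype(np.uint8),cv2.MORPH_CLOSE,np.ones((3,3)))
    k,l,st,c=cv2.connectedComponentsWithStats(m)
    for i in range(1,k):
        if st[i,4]>60:
            q=P[l==i]; q=q[~np.isnan(q[:,0])]; print('white',c[i],st[i,4],q.mean(0),'zmax',q[:,2].max())
            lo=q[q[:,2]<0.02]; hi=q[q[:,2]>0.033]; print(' lo',rect(lo[:,:2])); 
            if len(hi)>4: print(' hi',len(hi),rect(hi[:,:2]),hi[:,2].mean())
    m=(H>8)&(H<25)&(S>110)&(V>90)&(P[...,1]>0.1)&(P[...,1]<0.35)&(P[...,0]<0.6)
    print('handle',m.sum(),P[m].mean(0),rect(P[m][:,:2]),np.percentile(P[m][:,2],[5,50,95]))
    k,l,st,c=cv2.connectedComponentsWithStats(m.astype(np.uint8)); print([ (st[i].tolist(),c[i]) for i in range(1,k) if st[i,4]>10])
    # vise extents: all above bench
    m=(z>0.012)&(P[...,0]>0.38)&(P[...,0]<0.62)&(P[...,1]<0.26)&(P[...,1]>-0.06)&(S<90)
    k,l,st,c=cv2.connectedComponentsWithStats(m.astype(np.uint8)); i=1+np.argmax(st[1:,4]); q=P[l==i]
    for a,b in((0.015,0.03),(0.05,0.064),(0.064,0.075)):
        w=q[(q[:,2]>a)&(q[:,2]<b)]; print('vise',a,len(w),rect(w[:,:2]) if len(w)>5 else '')
s=d['top']
cv2.imwrite('pics/crop.png',cv2.resize(s['img'][225:325,125:300,::-1],(800,457),interpolation=cv2.INTER_CUBIC))
E
```

```text
top bench z 0.00018415284089563257
plate [236.53306727 265.8968073 ] 1754 mean [0.51795375 0.03660118 0.09522304] n [-0.23566192 -0.04178501  0.97093639] slope 0.24168365418672683 yaw up 10.054565898572337 res 0.001412269170990059 ([[469.70001220703125, 59.29999923706055], [479.5, -0.20000000298023224], [565.2999877929688, 14.0], [555.4000244140625, 73.5]], array([517.5,  36.6]), array([86.9, 60.3]), 9.410760879516602)
white [397.31593407 254.60302198] 728 [ 0.54057814 -0.25867518  0.01157817] zmax 0.05107568147384186
 lo ([[498.3999938964844, -267.29998779296875], [573.0, -289.20001220703125], [583.4000244140625, -253.89999389648438], [508.79998779296875, -232.0]], array([ 540.9, -260.6]), array([36.9, 77.7]), 73.61260223388672)
 hi 87 ([[527.7000122070312, -260.6000061035156], [551.9000244140625, -268.0], [554.9000244140625, -258.1000061035156], [530.7000122070312, -250.6999969482422]], array([ 541.3, -259.3]), array([10.4, 25.3]), 72.9003677368164) 0.043557923472733275
handle 194 [0.45250661 0.1969799  0.06124932] ([[436.3999938964844, 240.10000610351562], [445.3999938964844, 172.
[... 2811 characters left out ...]
8.48888889, 167.63333333]))]
vise 0.015 1350 ([[443.6000061035156, 161.8000030517578], [469.79998779296875, -54.099998474121094], [581.7000122070312, -40.599998474121094], [555.4000244140625, 175.39999389648438]], array([512.6,  60.6]), array([112.6, 217.5]), 6.921640396118164)
vise 0.05 1045 ([[450.6000061035156, 175.5], [472.20001220703125, -25.799999237060547], [573.0, -15.0], [551.5, 186.3000030517578]], array([511.8,  80.3]), array([101.4, 202.4]), 6.116096019744873)
vise 0.064 355 ([[458.20001220703125, 166.5], [484.3999938964844, -19.299999237060547], [570.2000122070312, -7.199999809265137], [544.0, 178.60000610351562]], array([514.2,  79.6]), array([ 86.6, 187.7]), 8.039590835571289)
```

View pics/crop.png

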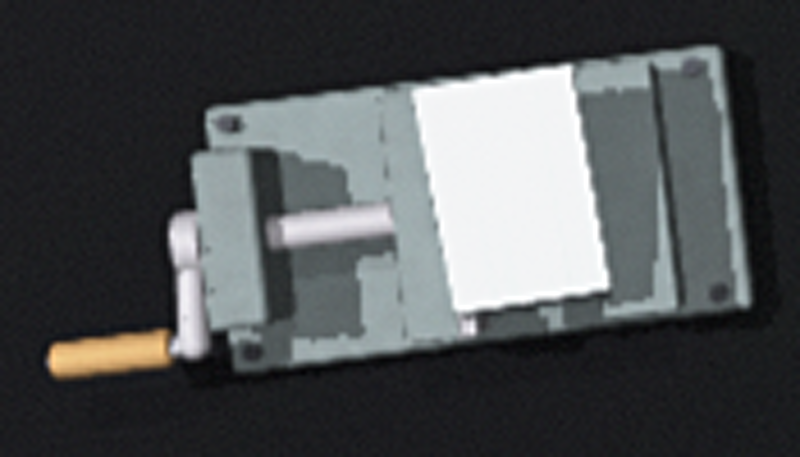

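The crop shows the handle at lower left, below and to the left of the screw axis, on the -x side just above level. The crank is at about 0.68. The white plate lies across the stage.

```bash
cat >> h.py <<'E'
np.set_printoptions(precision=4,suppress=True)
yaw=np.radians(7.4); XV=np.array([np.cos(yaw),np.sin(yaw),0]); YV=np.array([-np.sin(yaw),np.cos(yaw),0]); OV=np.array([.514,.039,0])
def down(yd):  # tool down, tool y at yaw yd (deg)
    a=np.radians(yd); y=np.array([np.cos(a),np.sin(a),0]); z=np.array([0,0,-1.]); return R.from_matrix(np.c_[np.cross(y,z),y,z])
def row(pos,rot,p0=None,r0=None):
    s=readout.sense(); p0=s['tcp_pos'] if p0 is None else p0; r0=R.from_quat(s['tool_rot']) if r0 is None else r0
    return np.r_[np.degrees((r0.inv()*rot).as_rotvec()),1000*r0.inv().apply(np.asarray(pos)-p0)].round(2)
E
python3 - <<'E'
from h import *
g=lambda a:OV+164e-3*YV+[0,0,.05]+.04*(np.sin(a)*XV+np.cos(a)*np.array([0,0,1]))
h=g(-1.318); print(h); print(row(h+[0,0,.096],down(7.4)))
E
```

```text
[0.4545 0.1966 0.06  ]
[  -0.09    0.03   64.22 -369.45 -294.42   99.9 ]
```

Call:
move_arm(
  rows=[
    [0,0,64.2,-369.4,-294.4,99.9,0.5],
    [0,0,64.2,-369.4,-294.4,99.9,0.5],
    [0,0,64.2,-369.4,-294.4,99.9,0.5],
    [0,0,64.2,-369.4,-294.4,99.9,0.5],
    [0,0,64.2,-369.4,-294.4,99.9,0.5],
    [0,0,64.2,-369.4,-294.4,99.9,0.5],
    [0,0,64.2,-369.4,-294.4,99.9,0.5],
    [0,0,64.2,-369.4,-294.4,99.9,0.5],
    [0,0,64.2,-369.4,-294.4,99.9,0.5],
    [0,0,64.2,-369.4,-294.4,99.9,0.5],
    [0,0,64.2,-369.4,-294.4,99.9,0.5],
    [0,0,64.2,-369.4,-294.4,99.9,0.5],
  ],
  squeeze=40,
)

```text
t: 1.15
tcp_pos: [0.4568, 0.1941, 0.1557]
tool_rot: [0.661, 0.751, -0.0, 0.0]
force: [-0.2, 0.1, -0.6]
finger_gap: 0.499
gripper_force: 0.0
```

```bash
python3 - <<'E'
from h import *
s=cam('wrist'); save('w1',s['img']); P=cloud(s)
hsv=cv2.cvtColor(s['img'],cv2.COLOR_RGB2HSV); H,S,V=[hsv[...,i].astype(int) for i in range(3)]
m=((H>8)&(H<25)&(S>110)&(V>90)&(P[...,2]>.01)).astype(np.uint8)
k,l,st,c=cv2.connectedComponentsWithStats(m); i=1+np.argmax(st[1:,4]); q=P[l==i]
print(st[i],c[i],q.mean(0)); r=cv2.minAreaRect((q[:,:2]*1000).astype(np.float32)); print(r, np.percentile(q[:,2],[2,50,90,98]))
v=(q-OV)@np.c_[XV,YV,[0,0,1]]; 
for a in range(130,200,8):
    w=v[(v[:,1]*1000>a)&(v[:,1]*1000<a+8)]; 
    if len(w)>5: print(a,len(w),w[:,0].min(),w[:,0].max(),w[np.argmax(w[:,2])],np.percentile(w[:,2],95))
print(readout.sense()['tcp_pos'])
E
```

```text
Traceback (most recent call last):
ValueError: attempt to get argmax of an empty sequence
```

View pics/w1.png

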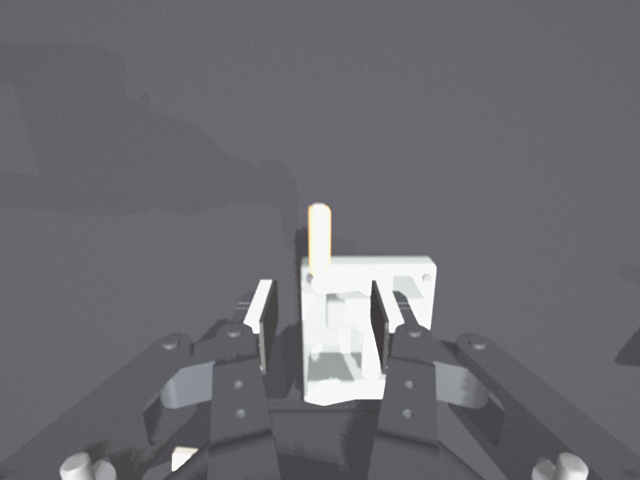

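The wrist view (overexposed) shows the pale handle at about (319, 205–275), almost centred between the pads at columns 272 and 375.

```bash
python3 - <<'E'
from h import *
s=cam('wrist'); P=cloud(s)
hsv=cv2.cvtColor(s['img'],cv2.COLOR_RGB2HSV); H,S,V=[hsv[...,i].astype(int) for i in range(3)]
sub=np.zeros((480,640),bool); sub[190:300,295:345]=1
m=sub&(P[...,2]>.042)
q=P[m]; v=(q-OV)@np.c_[XV,YV,[0,0,1]]*1000
for a in range(120,200,8):
    w=v[(v[:,1]>a)&(v[:,1]<a+8)]
    if len(w)>5: print(a,len(w),np.percentile(w,[2,98],axis=0)[:,0],w[w[:,2]>np.percentile(w[:,2],80)].mean(0))
print(S[240,318],H[240,318],readout.sense()['tcp_pos'])
p=OV+164e-3*YV; print('ray',(ray(s,319.3,240,.064)-OV)@XV*1000,(ray(s,319.3,204,.06)-OV)@YV*1000)
E
```

```text
120 329 [-38.3015 -19.9947] [-26.6159 122.199   67.2524]
128 418 [-44.1735 -20.0959] [-38.4575 131.831   64.1049]
136 249 [-45.2536 -20.5037] [-39.7541 142.7272  64.7845]
144 222 [-46.6021 -33.1353] [-39.2093 148.4917  65.6201]
152 241 [-46.5024 -33.1139] [-39.9294 155.6981  65.5444]
160 239 [-46.2962 -33.0971] [-40.0751 164.0013  65.6513]
168 251 [-46.1097 -33.0798] [-39.9044 172.6593  65.5827]
176 262 [-46.6283 -33.0627] [-39.6872 180.0077  65.624 ]
184 155 [-45.8854 -33.6872] [-39.5383 184.8748  65.2471]
3 30 [0.4573 0.1941 0.1556]
ray -36.83404966671972 185.52506974492204
```

```bash
python3 - <<'E'
from h import *
h=OV+.165*YV-.0393*XV+[0,0,.059]; print(row(h+[0,0,.006],down(7.4)),readout.sense()['tcp_pos'])
E
```

```text
[ 0.02  0.04 -0.31  3.89 -3.06 90.56] [0.4573 0.1941 0.1556]
```

Call:
move_arm(
  rows=[
    [0,0,0,3.9,-3,20,0.5],
    [0,0,0,3.9,-3,50,0.5],
    [0,0,0,3.9,-3,80,0.5],
    [0,0,0,3.9,-3,90.5,0.5],
    [0,0,0,3.9,-3,90.5,0.5],
    [0,0,0,3.9,-3,90.5,0.9],
    [0,0,0,3.9,-3,90.5,1],
    [0,0,0,3.9,-3,90.5,1],
    [0,0,0,3.9,-3,90.5,1],
    [0,0,0,3.9,-3,90.5,1],
    [0,0,0,3.9,-3,90.5,1],
    [0,0,0,3.9,-3,90.5,1],
  ],
  squeeze=40,
)

```text
t: 2.25
tcp_pos: [0.4522, 0.2012, 0.067]
tool_rot: [0.66, 0.751, 0.001, 0.001]
force: [0.1, 2.7, 4.4]
finger_gap: 0.144
gripper_force: 39.4
```

Call:
move_arm(
  rows=[
    [0,0,0,0,0.9,-3.4,1],
    [0,0,0,0,2.1,-6.6,1],
    [0,0,0,0,3.6,-9.8,1],
    [0,0,0,0,5.4,-12.8,1],
    [0,0,0,0,7.4,-15.6,1],
    [0,0,0,0,9.7,-18.3,1],
    [0,0,0,0,12.2,-20.7,1],
    [0,0,0,0,14.9,-22.9,1],
    [0,0,0,0,17.8,-24.9,1],
    [0,0,0,0,20.8,-26.6,1],
    [0,0,0,0,24,-28.1,1],
    [0,0,0,0,27.3,-29.3,1],
  ],
)

```text
t: 3.25
tcp_pos: [0.4737, 0.204, 0.095]
tool_rot: [0.66, 0.751, -0.004, -0.004]
force: [-8.4, 5.3, -0.7]
finger_gap: 0.147
gripper_force: 40.1
```

Call:
move_arm(
  rows=[
    [0,0,0,0,3.4,-0.9,1],
    [0,0,0,0,6.8,-1.4,1],
    [0,0,0,0,10.3,-1.7,1],
    [0,0,0,0,13.8,-1.7,1],
    [0,0,0,0,17.3,-1.4,1],
    [0,0,0,0,20.7,-0.7,1],
    [0,0,0,0,24.1,0.2,1],
    [0,0,0,0,27.3,1.4,1],
    [0,0,0,0,30.5,2.9,1],
    [0,0,0,0,33.5,4.7,1],
    [0,0,0,0,36.3,6.7,1],
    [0,0,0,0,39,9,1],
  ],
)

```text
t: 4.25
tcp_pos: [0.5175, 0.2098, 0.0888]
tool_rot: [0.66, 0.751, 0.001, 0.0]
force: [-4.4, 3.4, 10.1]
finger_gap: 0.149
gripper_force: 41.1
```

Call:
move_arm(
  rows=[
    [0,0,0,0,0,0,1],
    [0,0,0,0,0,0,1],
    [0,0,0,0,0,0,1],
    [0,0,0,0,0,0,1],
  ],
)

```text
t: 4.58
tcp_pos: [0.5181, 0.2098, 0.0884]
tool_rot: [0.66, 0.751, 0.001, 0.001]
force: [-1.0, 5.0, 5.5]
finger_gap: 0.15
gripper_force: 40.7
```

```bash
python3 - <<'E'
from h import *
s=readout.sense(); print(s['force'],s['tcp_pos'])
p=(s['tcp_pos']-OV)-[0,0,.056]; x,z=p@XV*1000,p[2]*1000; print(x,z,np.hypot(x,z),'crank',2+np.arctan2(x,z))
E
```

```text
[-1.0401  5.033   5.52  ] [0.5181 0.2098 0.0884]
26.085692210398292 32.366725637271905 41.570040492812474 crank 2.678353412490924
```

Call:
move_arm(
  rows=[
    [0,0,0,0,1.4,1.3,1],
    [0,0,0,0,2.7,2.7,1],
    [0,0,0,0,3.8,4.1,1],
    [0,0,0,0,3.8,4.1,1],
    [0,0,0,0,3.8,4.1,1],
    [0,0,0,0,3.8,4.1,1],
  ],
)

```text
t: 5.08
tcp_pos: [0.5217, 0.2103, 0.0845]
tool_rot: [0.66, 0.751, 0.001, 0.001]
force: [-2.5, 4.4, 8.3]
finger_gap: 0.143
gripper_force: 40.8
```

```bash
python3 - <<'E'
from h import *
s=readout.sense(); print(s['force'],s['tcp_pos'])
p=(s['tcp_pos']-OV)-[0,0,.056]; x,z=p@XV*1000,p[2]*1000; print(x,z,np.hypot(x,z),'crank',2+np.arctan2(x,z))
E
```

```text
[-2.543   4.3687  8.2684] [0.5217 0.2103 0.0845]
29.677489023416314 28.517269861519278 41.15808590167565 crank 2.8053323550758424
```

Call:
move_arm(
  rows=[
    [0,0,0,0,0,0,0.5],
    [0,0,0,0,0,0,0.5],
    [0,0,0,0,0,0,0.5],
    [0,0,0,0,0,0,0.5],
    [0,0,0,0,0,-20,0.5],
    [0,0,0,0,0,-55,0.5],
    [0,0,0,0,0,-90,0.5],
    [0,0,0,0,0,-120,0.5],
    [0,0,0,0,0,-120,0.5],
  ],
)

```text
t: 5.83
tcp_pos: [0.5246, 0.2103, 0.2081]
tool_rot: [0.66, 0.751, 0.005, 0.004]
force: [0.1, 0.2, 0.3]
finger_gap: 0.502
gripper_force: 0.0
```

```bash
python3 - <<'E'
from h import *
print(readout.sense()['tcp_pos'],row([.5415,-.260,.17],down(73.4)))
E
```

```text
[0.5246 0.2103 0.2081] [   0.64    0.4   -65.98 -468.52  -44.49   37.4 ]
```

Call:
move_arm(
  rows=[
    [0,0,-66,-468.5,-44,38,0.5],
    [0,0,-66,-468.5,-44,38,0.5],
    [0,0,-66,-468.5,-44,38,0.5],
    [0,0,-66,-468.5,-44,38,0.5],
    [0,0,-66,-468.5,-44,38,0.5],
    [0,0,-66,-468.5,-44,38,0.5],
    [0,0,-66,-468.5,-44,38,0.5],
    [0,0,-66,-468.5,-44,38,0.5],
    [0,0,-66,-468.5,-44,38,0.5],
    [0,0,-66,-468.5,-44,38,0.5],
    [0,0,-66,-468.5,-44,38,0.5],
    [0,0,-66,-468.5,-44,38,0.5],
  ],
)

```text
t: 6.83
tcp_pos: [0.5366, -0.2546, 0.1637]
tool_rot: [0.144, 0.99, 0.0, -0.001]
force: [0.7, -0.2, 0.1]
finger_gap: 0.503
gripper_force: 0.0
```

Call:
move_arm(
  rows=[
    [0,0,0,0,0,0,0.5],
    [0,0,0,0,0,0,0.5],
    [0,0,0,0,0,0,0.5],
    [0,0,0,0,0,0,0.5],
  ],
)

```text
t: 7.17
tcp_pos: [0.5368, -0.2511, 0.1642]
tool_rot: [0.144, 0.99, 0.001, -0.001]
force: [-1.1, 0.4, -0.4]
finger_gap: 0.496
gripper_force: 0.0
```

```bash
python3 - <<'E'
from h import *
def rect(P2): 
    r=cv2.minAreaRect((P2*1000).astype(np.float32)); return cv2.boxPoints(r).round(1).tolist(), np.round(r[0],1), np.round(r[1],1), r[2]
st=readout.sense(); print(st['tcp_pos'],R.from_quat(st['tool_rot']).as_matrix())
s=cam('wrist'); save('w2',s['img']); P=cloud(s)
q=P.reshape(-1,3); q=q[np.linalg.norm(q[:,:2]-[.5415,-.26],axis=1)<.045]
hi=q[(q[:,2]>.036)&(q[:,2]<.052)]; lo=q[(q[:,2]>.003)&(q[:,2]<.02)]
print('hi',len(hi),rect(hi[:,:2]),np.median(hi[:,2])); print('lo',rect(lo[:,:2]),np.median(lo[:,2]))
for n in ['top','scene']:
    s=cam(n); save(n+'2',s['img']); P=cloud(s); hsv=cv2.cvtColor(s['img'],cv2.COLOR_RGB2HSV)
    m=(hsv[...,1]<40)&(hsv[...,2]>150)&(np.linalg.norm(P[...,:2]-[.52,.036],axis=-1)<.07)&(P[...,2]>.07)&(P[...,2]<.13)
    k,l,stt,c=cv2.connectedComponentsWithStats(m.astype(np.uint8)); i=1+np.argmax(stt[1:,4])
    e=cv2.erode((l==i).astype(np.uint8),np.ones((3,3)))>0
    q=P[e]; c0=q.mean(0); nn=np.linalg.svd(q-c0,full_matrices=False)[2][2]; nn*=np.sign(nn[2]); res=(q-c0)@nn
    for _ in range(3):
        g=np.abs(res)<2.5*res.std(); c0=q[g].mean(0); nn=np.linalg.svd(q[g]-c0,full_matrices=False)[2][2]; nn*=np.sign(nn[2]); res=(q-c0)@nn; 
    print(n,len(q),'c',c0,'n',nn,'slope',np.arccos(nn[2]),'yaw',np.degrees(np.arctan2(-nn[1],-nn[0])),rect(P[l==i][:,:2]))
    b=P[(P[...,2]>.015)&(P[...,2]<.03)&(np.linalg.norm(P[...,:2]-[.51,.061],axis=-1)<.14)]; print(' base',rect(b[:,:2]))
    # image-based: contour corners of plate cast onto fitted plane
    cn=max(cv2.findContours((l==i).astype(np.uint8),0,1)[0],key=cv2.contourArea); bx=cv2.boxPoints(cv2.minAreaRect(cn))
    C=-s['t']@s['R']
    pts=[]
    for u,v in cv2.approxPolyDP(cn,6,True)[:,0]:
        d=np.array([(u-s['cx'])/s['f'],(v-s['cy'])/s['f'],1])@s['R']; pts.append(C+d*((c0-C)@nn)/(d@nn))
    print(' corners',np.array(pts).round(4).tolist(), np.mean(pts,0))
    h=P[(hsv[...,0]>8)&(hsv[...,0]<25)&(hsv[...,1]>110)&(np.linalg.norm(P[...,:2]-[.51,.2],axis=-1)<.09)]; 
    if len(h): w=(h-OV); print(' handle',len(h),(w@XV).mean(),np.percentile(w[:,2],[50,90]))
E
```

```text
[ 0.5368 -0.2511  0.1642] [[-0.9587  0.2844 -0.0018]
 [ 0.2844  0.9587  0.0014]
 [ 0.0021  0.0009 -1.    ]]
hi 479 ([[528.2999877929688, -261.79998779296875], [553.5, -269.29998779296875], [556.2999877929688, -259.8999938964844], [531.2000122070312, -252.39999389648438]], array([ 542.3, -260.9]), array([ 9.8, 26.3]), 73.3089828491211) 0.04400506469761308
lo ([[501.1000061035156, -266.8999938964844], [574.0999755859375, -287.8999938964844], [583.4000244140625, -255.5], [510.3999938964844, -234.60000610351562]], array([ 542.3, -261.2]), array([33.7, 76. ]), 74.00947570800781) 0.006401902944473969
top 1501 c [0.5183 0.0319 0.0954] n [-0.2324 -0.0299  0.9722] slope 0.23649054438982464 yaw 7.336572990015338 ([[470.29998779296875, 56.0], [478.5, -4.0], [564.7999877929688, 7.900000095367432], [556.5, 67.9000015258789]], array([517.5,  32. ]), array([87. , 60.6]), 7.862329006195068)
 base ([[441.6000061035156, 160.6999969482422], [469.5, -51.900001525878906], [578.5999755859375, -37.599998474121094], [550.7999877929688, 175.0]], array([510.1,  61.5]), array([110.1, 214.4]), 7.465881824493408
[... 202 characters left out ...]
0.5228 0.032  0.0956] n [-0.2388 -0.0203  0.9709] slope 0.2419988787664502 yaw 4.855194655030241 ([[473.3999938964844, 57.400001525878906], [480.70001220703125, -3.5999999046325684], [568.5, 7.0], [561.2000122070312, 68.0]], array([520.9,  32.2]), array([88.4, 61.5]), 6.882818222045898)
 base ([[443.3999938964844, 159.89999389648438], [470.5, -54.400001525878906], [581.7000122070312, -40.29999923706055], [554.5999755859375, 173.89999389648438]], array([512.6,  59.8]), array([112.1, 215.9]), 7.2037811279296875)
 corners [[0.481, -0.0002, 0.0846], [0.5759, -0.0006, 0.108], [0.5623, 0.0595, 0.1059], [0.4771, 0.0554, 0.0848]] [0.5241 0.0285 0.0958]
 handle 94 0.030230210169039488 [0.0808 0.0835]
```

View pics/w2.png

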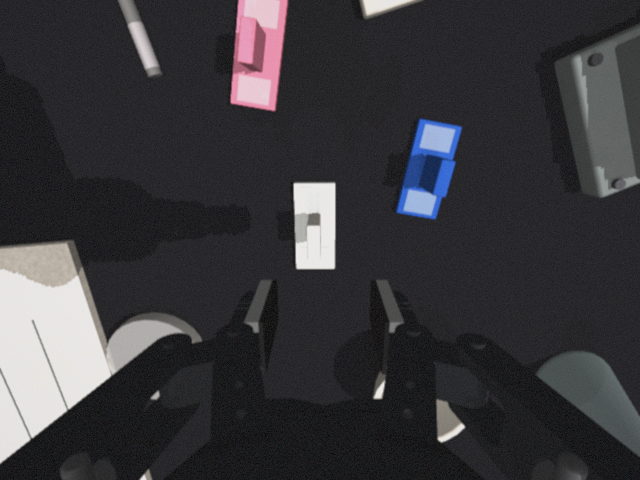

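The wrist view shows the white slide at (315,225), clear of the blue one (430,170) and the pink one (260,50), with the jaw axis already aligned to it. The vise is now clamped: the plate has shifted 4.5 mm and the crank is at about 2.8.

```bash
python3 - <<'E'
from h import *
print(readout.sense()['tcp_pos'],row([.542,-.2608,.037],down(73.5)))
E
```

```text
[ 0.5374 -0.251   0.1648] [  0.01  -0.04   0.04  -7.28  -8.12 127.76]
```

Call:
move_arm(
  rows=[
    [0,0,0,-7.3,-8.1,20,0.5],
    [0,0,0,-7.3,-8.1,50,0.5],
    [0,0,0,-7.3,-8.1,80,0.5],
    [0,0,0,-7.3,-8.1,80,0.5],
    [0,0,0,-7.3,-8.1,80,0.5],
    [0,0,0,-7.3,-8.1,80,0.5],
  ],
)

```text
t: 7.82
tcp_pos: [0.5429, -0.2623, 0.0859]
tool_rot: [0.144, 0.99, -0.0, 0.001]
force: [-0.3, -0.2, -0.2]
finger_gap: 0.498
gripper_force: 0.0
```

```bash
python3 - <<'E'
from h import *
print(readout.sense()['tcp_pos'],row([.542,-.2608,.037],down(73.5)))
E
```

```text
[ 0.5429 -0.2623  0.0859] [-0.03  0.09 -0.02  1.38  1.21 48.92]
```

Call:
move_arm(
  rows=[
    [0,0,0,1,1,20,0.5],
    [0,0,0,1,1,38,0.5],
    [0,0,0,1,1,48,0.5],
    [0,0,0,1,1,48,0.6],
    [0,0,0,1,1,48,0.75],
    [0,0,0,1,1,48,0.85],
    [0,0,0,1,1,48,1],
    [0,0,0,1,1,48,1],
    [0,0,0,1,1,48,1],
    [0,0,0,1,1,48,1],
    [0,0,0,1,1,48,1],
    [0,0,0,1,1,48,1],
  ],
  squeeze=50,
)

```text
t: 8.82
tcp_pos: [0.5424, -0.262, 0.0384]
tool_rot: [0.144, 0.99, -0.001, 0.001]
force: [-0.1, 1.1, 6.0]
finger_gap: 0.108
gripper_force: 50.3
```

Call:
move_arm(
  rows=[
    [0,0,0,0,0,-8,1],
    [0,0,0,0,0,-25,1],
    [0,0,0,0,0,-50,1],
    [0,0,0,0,0,-80,1],
    [0,0,0,0,0,-110,1],
    [0,0,0,0,0,-140,1],
    [0,0,0,0,0,-160,1],
    [0,0,0,0,0,-160,1],
    [0,0,0,0,0,-160,1],
    [0,0,0,0,0,-160,1],
  ],
)

```text
t: 9.65
tcp_pos: [0.5405, -0.2606, 0.1958]
tool_rot: [0.144, 0.99, 0.001, -0.001]
force: [0.9, 0.3, -1.5]
finger_gap: 0.107
gripper_force: 49.4
```

```bash
cat >> h.py <<'E'
slope=.238
F=np.array([.520,.0318,.0955])
XS=np.array([np.cos(yaw)*np.cos(slope),np.sin(yaw)*np.cos(slope),np.sin(slope)]); YS=YV; NS=np.cross(XS,YS)
RT=R.from_matrix(np.c_[-XS,YS,-NS])   # tool: x down-slope, y across, z into face
E
python3 - <<'E'
from h import *
st=readout.sense(); print(st['tcp_pos'],st['force'],st['finger_gap'],NS)
print(row(F+NS*(.0384+.06),RT))
s=cam('wrist'); save('w3',s['img'])
E
```

```text
[ 0.5405 -0.2606  0.1958] [ 0.8827  0.272  -1.476 ] 0.1073130970637016 [-0.2338 -0.0304  0.9718]
[ -2.78 -13.56 -23.88 124.25 264.96   5.16]
```

View pics/w3.png

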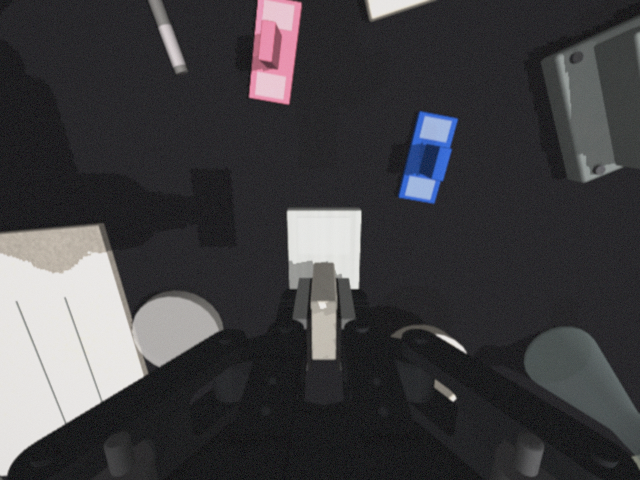

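The fin is held. The slide's near end is at row 210, columns 288–361, and sits square in the jaws. The look-alikes have not moved.

Call:
move_arm(
  rows=[
    [-0.7,-3.4,-6,31,66,-8,1],
    [-1.4,-6.8,-12,62,132,-10,1],
    [-2.1,-10.2,-18,93,198,-5,1],
    [-2.8,-13.6,-23.9,124.2,265,5,1],
    [-2.8,-13.6,-23.9,124.2,265,5,1],
    [-2.8,-13.6,-23.9,124.2,265,5,1],
    [-2.8,-13.6,-23.9,124.2,265,5,1],
    [-2.8,-13.6,-23.9,124.2,265,5,1],
    [-2.8,-13.6,-23.9,124.2,265,5,1],
    [-2.8,-13.6,-23.9,124.2,265,5,1],
    [-2.8,-13.6,-23.9,124.2,265,5,1],
    [-2.8,-13.6,-23.9,124.2,265,5,1],
  ],
)

```text
t: 10.7
tcp_pos: [0.4987, 0.0265, 0.1915]
tool_rot: [-0.063, 0.991, 0.007, 0.12]
force: [1.4, -0.2, 0.0]
finger_gap: 0.106
gripper_force: 49.5
```

Call:
move_arm(
  rows=[
    [0,0,0,0,0,0,1],
    [0,0,0,0,0,0,1],
    [0,0,0,0,0,0,1],
  ],
)

```text
t: 10.95
tcp_pos: [0.4982, 0.0273, 0.1917]
tool_rot: [-0.064, 0.991, 0.007, 0.12]
force: [-0.3, -0.1, -1.4]
finger_gap: 0.113
gripper_force: 49.5
```

```bash
python3 - <<'E'
from h import *
import pickle
st=readout.sense(); print(st['tcp_pos'],row(F+NS*(.0384+.06),RT),st['force'],st['finger_gap'])
s=cam('wrist'); save('w4',s['img']); P=cloud(s); pickle.dump((s,st),open('w4.pkl','wb'))
Q=(P-st['tcp_pos'])@R.from_quat(st['tool_rot']).as_matrix()*1000
np.set_printoptions(precision=1,suppress=True)
for r in range(150,300,15): print(r,Q[r,323],s['img'][r,323])
for c in range(220,440,20): print(c,Q[235,c],s['img'][235,c])
E
```

```text
[0.4982 0.0273 0.1917] [-0.11  0.15 -0.04  1.14  1.7   0.35] [-0.2858 -0.1059 -1.3978] 0.1130258334773697
150 [ 55.6  -1.1 161.2] [118 125 123]
165 [ 50.5  -1.  104.5] [88 86 87]
180 [41.7 -0.9 99.2] [247 247 247]
195 [32.  -0.9 98.9] [247 247 247]
210 [38.7 -0.8 33. ] [181 181 179]
225 [32.1 -0.8 31.3] [244 245 245]
240 [24.9 -0.8 31. ] [244 245 245]
255 [16.9 -0.8 32.5] [216 217 214]
270 [14.1 -0.8 21.6] [146 140 134]
285 [13.6 -0.7  8. ] [146 140 134]
220 [ -30.8 -104.1  204.8] [59 57 60]
240 [-30.6 -84.  204.3] [54 53 54]
260 [-21.4 -58.6 176.8] [105 107 107]
280 [ -8.  -34.9 136.9] [137 144 139]
300 [ 27.2 -11.4  31.5] [241 243 242]
320 [26.6 -2.2 33.4] [242 244 243]
340 [27.2  7.1 31.6] [247 247 247]
360 [ 5.  23.8 98.2] [246 246 245]
380 [ -8.1  44.1 137.4] [206 214 213]
400 [-21.9  69.7 178.8] [205 214 212]
420 [-22.   88.2 179.2] [209 215 213]
```

View pics/w4.png

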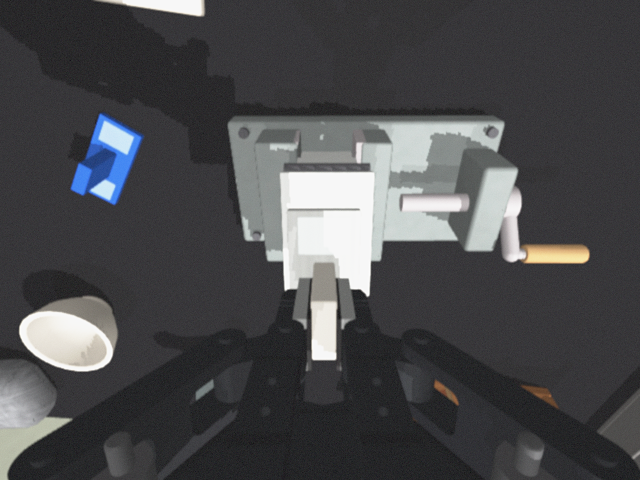

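The wrist view shows the slide's low end at row 210, over the white plate whose low edge is at row 173, columns 282–373. The slide runs along the plate and the vise is clamped.

```bash
cat > rel.py <<'E'
from h import *
def rel(s,st,zf):
    P=cloud(s); Q=(P-st['tcp_pos'])@R.from_quat(st['tool_rot']).as_matrix()*1000
    V=s['img'].min(-1)
    for nm,m in (('face',(np.abs(Q[...,2]-zf)<7)&(V>190)&(np.abs(Q[...,1])<45)),('slide',(np.abs(Q[...,2]-32)<4)&(V>150)&(np.abs(Q[...,1])<25)&(Q[...,0]>14))):
        k,l,a,c=cv2.connectedComponentsWithStats(m.astype(np.uint8)); q=Q[np.isin(l,[i for i in range(1,k) if a[i,4]>80])]
        e=q; 
        for _ in range(4):
            c0=e.mean(0); n=np.linalg.svd(e-c0,full_matrices=False)[2][2]; n*=np.sign(n[2]); r=(q-c0)@n; e=q[np.abs(r)<max(2*r[np.abs(r)<4].std(),.5)]
        print(nm,len(q),'n deg(about x,y)',np.degrees([-n[1],n[0]]).round(2),'z at 0,0',(c0@n/n[2]).round(2),
          'z at x=35',((c0@n-35*n[0])/n[2]).round(2))
        b=[]
        for x in range(8,46,6):
            w=q[(q[:,0]>x)&(q[:,0]<x+6)]
            if len(w)>20: b.append((x+3,np.percentile(w[:,1],.5).round(1),np.percentile(w[:,1],99.5).round(1)))
        print('  sides',b)
        print('  xmax',[(y,np.percentile(q[(q[:,1]>y)&(q[:,1]<y+4)][:,0],99.5).round(1)) for y in range(-28,28,4) if ((q[:,1]>y)&(q[:,1]<y+4)).sum()>15])
E
python3 - <<'E'
from rel import *
import pickle
s,st=pickle.load(open('w4.pkl','rb')); rel(s,st,99)
print(st['tool_rot'])
E
```

```text
face 4645 n deg(about x,y) [-0.12  0.08] z at 0,0 98.56 z at x=35 98.51
  sides [(11, np.float64(-28.2), np.float64(31.1)), (17, np.float64(-28.1), np.float64(31.0)), (23, np.float64(-28.3), np.float64(31.2)), (29, np.float64(-28.3), np.float64(30.8)), (35, np.float64(-28.0), np.float64(30.7)), (41, np.float64(-28.1), np.float64(31.0)), (47, np.float64(-28.2), np.float64(30.8))]
  xmax [(-28, np.float64(46.1)), (-24, np.float64(46.8)), (-20, np.float64(46.7)), (-16, np.float64(46.8)), (-12, np.float64(46.8)), (-8, np.float64(46.8)), (-4, np.float64(46.8)), (0, np.float64(46.8)), (4, np.float64(46.8)), (8, np.float64(46.8)), (12, np.float64(46.7)), (16, np.float64(46.8)), (20, np.float64(46.8)), (24, np.float64(46.7))]
slide 3722 n deg(about x,y) [-0.07 -0.14] z at 0,0 31.86 z at x=35 31.94
  sides [(17, np.float64(-17.4), np.float64(16.3)), (23, np.float64(-17.2), np.float64(16.1)), (29, np.float64(-17.4), np.float64(16.4)), (35, np.float64(-17.3), np.float64(16.1)), (41, np.float64(-17.3), np.float64(16.2))]
  xmax [(-20, np.float64(38.8)), (-16, np.float64(38.8)), (-12, np.float64(38.9)), (-8, np.float64(38.7)), (-4, np.float64(38.8)), (0, np.float64(38.9)), (4, np.float64(38.8)), (8, np.float64(38.7)), (12, np.float64(38.7)), (16, np.float64(38.4))]
[-0.0636  0.9907  0.0069  0.1198]
```

Call:
move_arm(
  rows=[
    [0,0,0,1,1,15,1],
    [0,0,0,2,2,30,1],
    [0,0,0,2,2,45,1],
    [0,0,0,2,2,50,1],
    [0,0,0,2,2,50,1],
    [0,0,0,2,2,50,1],
    [0,0,0,2,2,50,1],
    [0,0,0,2,2,50,1],
  ],
)

```text
t: 11.67
tcp_pos: [0.508, 0.0313, 0.1435]
tool_rot: [-0.064, 0.991, 0.007, 0.121]
force: [-0.1, 0.3, -0.9]
finger_gap: 0.105
gripper_force: 49.5
```

```bash
python3 - <<'E'
from rel import *
st=readout.sense(); print(st['force']); s=cam('wrist'); rel(s,st,49)
E
```

```text
[-0.1238  0.3471 -0.8589]
face 6128 n deg(about x,y) [-0.06  0.16] z at 0,0 49.29 z at x=35 49.19
  sides [(11, np.float64(-30.9), np.float64(28.3)), (17, np.float64(-31.0), np.float64(28.6)), (23, np.float64(-30.8), np.float64(28.5)), (29, np.float64(-31.1), np.float64(28.4)), (35, np.float64(-30.8), np.float64(28.4)), (41, np.float64(-30.8), np.float64(28.1)), (47, np.float64(-30.4), np.float64(27.9))]
  xmax [(-28, np.float64(44.8)), (-24, np.float64(44.9)), (-20, np.float64(44.9)), (-16, np.float64(45.0)), (-12, np.float64(44.9)), (-8, np.float64(45.0)), (-4, np.float64(44.8)), (0, np.float64(44.9)), (4, np.float64(44.9)), (8, np.float64(45.4)), (12, np.float64(45.3)), (16, np.float64(45.3)), (20, np.float64(45.1)), (24, np.float64(45.2))]
slide 3738 n deg(about x,y) [-0.05 -0.16] z at 0,0 31.82 z at x=35 31.92
  sides [(17, np.float64(-17.3), np.float64(16.3)), (23, np.float64(-17.2), np.float64(16.1)), (29, np.float64(-17.4), np.float64(16.4)), (35, np.float64(-17.2), np.float64(16.2)), (41, np.float64(-17.1), np.float64(16.1))]
  xmax [(-20, np.float64(38.6)), (-16, np.float64(38.9)), (-12, np.float64(38.8)), (-8, np.float64(38.8)), (-4, np.float64(38.8)), (0, np.float64(38.8)), (4, np.float64(38.7)), (8, np.float64(38.8)), (12, np.float64(38.8)), (16, np.float64(38.4))]
```

Call:
move_arm(
  rows=[
    [0,0,0,0.2,-0.6,3,1],
    [0,0,0,0.2,-0.6,6,1],
    [0,0,0,0.2,-0.6,8,1],
    [0,0,0,0.2,-0.6,10,1],
    [0,0,0,0.2,-0.6,10.5,1],
    [0,0,0,0.2,-0.6,11,1],
    [0,0,0,0.2,-0.6,11,1],
    [0,0,0,0.2,-0.6,11,1],
    [0,0,0,0.2,-0.6,11,1],
  ],
)

```text
t: 12.47
tcp_pos: [0.51, 0.0311, 0.1326]
tool_rot: [-0.064, 0.991, 0.007, 0.12]
force: [-3.2, -0.3, 7.2]
finger_gap: 0.109
gripper_force: 51.0
```

```bash
python3 - <<'E'
from rel import *
st=readout.sense(); print(st['force'],st['force']@R.from_quat(st['tool_rot']).as_matrix(),st['ft_torque']@R.from_quat(st['tool_rot']).as_matrix()); s=cam('wrist'); rel(s,st,38)
E
```

```text
[-3.2009 -0.289   7.1704] [ 1.4074  0.1152 -7.7298] [0.0568 0.3246 0.0025]
face 10796 n deg(about x,y) [-0.18  1.09] z at 0,0 36.14 z at x=35 35.48
  sides [(11, np.float64(-30.4), np.float64(28.7)), (17, np.float64(-30.2), np.float64(28.6)), (23, np.float64(-30.4), np.float64(28.7)), (29, np.float64(-30.5), np.float64(28.6)), (35, np.float64(-30.3), np.float64(28.6)), (41, np.float64(-30.2), np.float64(28.6)), (47, np.float64(-29.7), np.float64(28.3))]
  xmax [(-28, np.float64(43.9)), (-24, np.float64(44.1)), (-20, np.float64(44.2)), (-16, np.float64(44.1)), (-12, np.float64(44.1)), (-8, np.float64(44.2)), (-4, np.float64(44.5)), (0, np.float64(44.5)), (4, np.float64(44.5)), (8, np.float64(44.5)), (12, np.float64(44.5)), (16, np.float64(44.5)), (20, np.float64(44.4)), (24, np.float64(44.5))]
slide 3739 n deg(about x,y) [-0.11 -0.09] z at 0,0 31.86 z at x=35 31.92
  sides [(17, np.float64(-17.4), np.float64(16.3)), (23, np.float64(-17.2), np.float64(16.0)), (29, np.float64(-17.4), np.float64(16.3)), (35, np.float64(-17.3), np.float64(16.2)), (41, np.float64(-17.2), np.float64(16.1))]
  xmax [(-20, np.float64(38.7)), (-16, np.float64(38.8)), (-12, np.float64(38.9)), (-8, np.float64(38.8)), (-4, np.float64(38.8)), (0, np.float64(38.9)), (4, np.float64(38.9)), (8, np.float64(38.8)), (12, np.float64(38.9)), (16, np.float64(38.7))]
```

Call:
move_arm(
  rows=[
    [0,0.15,0,0,0,0.1,1],
    [0,0.3,0,0,0,0.2,1],
    [0,0.3,0,0,0,0.2,1],
    [0,0.3,0,0,0,0.2,1],
    [0,0.3,0,0,0,0.2,1],
    [0,0.3,0,0,0,0.2,1],
  ],
)

```text
t: 13.02
tcp_pos: [0.51, 0.0311, 0.1326]
tool_rot: [-0.064, 0.991, 0.007, 0.118]
force: [-4.1, -0.5, 7.7]
finger_gap: 0.111
gripper_force: 51.2
```

```bash
python3 - <<'E'
from rel import *
for _ in range(3):
    st=readout.sense(); M=R.from_quat(st['tool_rot']).as_matrix(); print(st['force']@M,st['ft_torque']@M,st['tcp_pos'],st['gripper_force']); s=cam('scene')
save('s5',s['img'])
P=cloud(s); hs=proj(s,F)[0].astype(int); print(hs)
cv2.imwrite('pics/s5c.png',cv2.resize(s['img'][hs[1]-75:hs[1]+75,hs[0]-100:hs[0]+100,::-1],(800,600),interpolation=cv2.INTER_CUBIC))
E
```

```text
[ 2.1727  0.0149 -8.4651] [0.0398 0.191  0.0018] [0.51   0.0311 0.1326] 51.16652011871338
[ 1.7926  0.4032 -9.863 ] [0.0222 0.1451 0.0414] [0.51   0.0311 0.1326] 51.16660952568054
[ 2.2627  0.3811 -9.4388] [-0.0348  0.14    0.0166] [0.51   0.031  0.1326] 51.16685092449188
[364 204]
```

View pics/s5c.png

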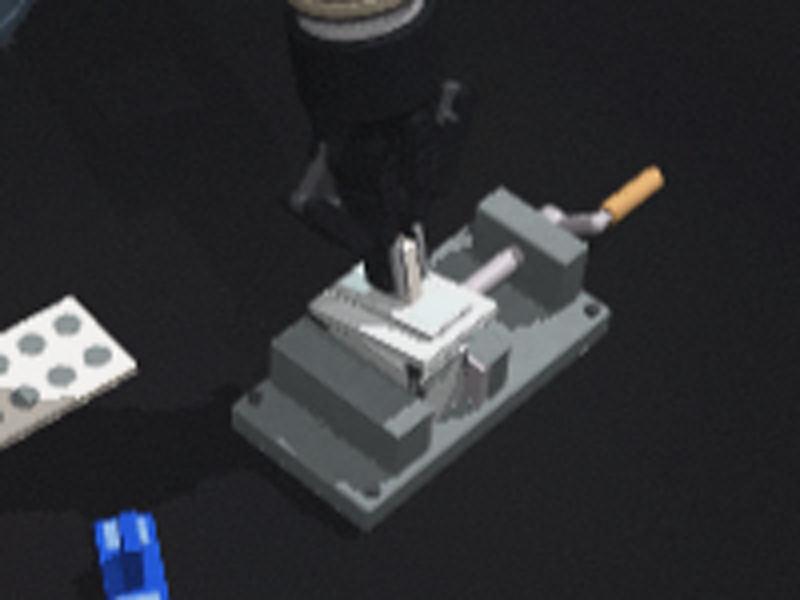

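The slide lies flush and centred on the plate in the crop (about (410,300)), with its length up the slope, held with a push of about 9 N. I'll check the push is steady and then hand in.

Call:
move_arm(
  rows=[
    [0,0,0,0,0,0,1],
    [0,0,0,0,0,0,1],
    [0,0,0,0,0,0,1],
    [0,0,0,0,0,0,1],
    [0,0,0,0,0,0,1],
    [0,0,0,0,0,0,1],
    [0,0,0,0,0,0,1],
    [0,0,0,0,0,0,1],
    [0,0,0,0,0,0,1],
    [0,0,0,0,0,0,1],
  ],
)

```text
t: 14.0
tcp_pos: [0.51, 0.0311, 0.1326]
tool_rot: [-0.064, 0.991, 0.007, 0.118]
force: [-4.1, -1.2, 8.7]
finger_gap: 0.103
gripper_force: 51.2
```

```bash
python3 - <<'E'
from rel import *
st=readout.sense(); f=st['force']@R.from_quat(st['tool_rot']).as_matrix(); print(f,st['gripper_force'])
if -14<f[2]<-5: print(order.sign_off())
E
```

```text
[ 2.0758 -0.7202 -9.4106] 51.166884899139404
the job is handed in; nothing more can be done
None
```

I handed the job in at about 14 s: the vise is clamped (crank about 2.8 rad), and the arm still grips the slide carrier and presses it flush on the sloped face with about 9 N, centred to within about 0.5 mm.

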